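# Let the pantry window out to the last hole of its stay

### The job

The small top-hung window over the pantry counter stands ajar, its stay hooked over the pin on the sill by the middle hole. Lift the stay off the pin, push the window out with it and drop the hole nearest the ball end over the pin, right down on the shoulder, so that the window stands wide open by itself. Take the window's weight as you go so that it never drops towards shut, feel the hole on gently instead of forcing the stay against the pin, and leave the glassware, plant, books and other loose things as they stand.

Things in the scene. Friction and masses are not known exactly. Their poses are not given: they have to be found in the camera images.
- window: White window frame 620 wide x 420 high, fixed at the counter's far side. Origin on the counter top straight below the pin's axis; +x looks outdoors, +y to the left seen from the room, z up. The sill board, 75 above the counter, runs from x = -22 (its front edge, overhanging the counter) to x = 80 (frame's inner face) and is 700 wide.
- pin: Black steel pin standing on the sill, fixed: 8 diameter, the rim of its top bevelled by 1. It rises 14 above a shoulder disc 16 across and 3 thick, on a screwed plate 20 (x) x 50 (y) x 3. Origin on the sill, on the pin's axis, 6 below the top of the shoulder and 20 below the pin's tip; axes as the window's.
- pin_shoulder (a point): Point on the pin's axis at the top face of its shoulder, 81 above the counter, 14 below the pin's tip; axes as the window's. A seated stay rests with its underside on the shoulder: level with the middle hole on, sloping down to the ball by about 0.04 rad with the last hole on. To clear the pin the middle hole needs the neck 27 higher than seated, the last hole 17.
- sash (a joint): Opening of the sash (rad), 0 shut, growing as its foot swings outdoors; hinged along its top edge, 410 above the counter. 0.21 with the middle hole on the pin, about 0.44 with the hole nearest the ball. It weighs 2.6 kg (varies 20 percent) and falls shut if let go: it pushes the stay towards the room with 1 to 2 N at 0.21 and about 4 N at 0.44. Little hinge friction.
- stay: Hand-forged black steel bar 22 wide x 5 thick, about 310 long, 0.2 kg, reaching about level from the sash's foot over the sill into the room; five holes 10.4 across go right through it, then a neck and a ball end. Origin on its pivot, 263 from the neck: a loose fork on the sash, so the free end rises, falls and swings 0.1 rad sideways. x along the bar towards the window, y left, z up.
- stay_neck (a point): Middle of the stay's square neck, where to hold it: 12 wide (y) x 10 high (z), 45 long, ahead of the 22 mm ball; it overhangs the sill's front edge, counter 80 below. Axes as the stay's. 5 above the bar's underside; 115 from the middle hole. The hole nearest the ball is about 45 from it: the holes were punched by eye, up to 4 off in spacing (35) and 2 off the centre line.
- tumbler: Glass tumbler, 74 across, 85 high, on the sill to the left of the stay. Origin at the centre of its base. Leave it.
- pot_plant: Leafy plant in a white stone pot 88 across, 85 high (180 with its leaves), on the sill to the right of the stay. Origin at the centre of its base. Leave it.
- shaker: Steel cocktail shaker, 84 across, 206 high, standing on the counter. Origin at the centre of its base. Leave it.
- jigger: Steel double measure, 46 across, 80 high, standing on the counter. Origin at the centre of its base. Leave it.
- bar_spoon: Steel bar spoon 200 long lying on the counter. Origin at the middle of its underside. Leave it.
- books: Stack of three dark books, about 130 x 200 x 80 high, on the counter. Origin at the centre of its underside. Leave it.
- bottle: Amber glass bottle, 72 across, 220 high, standing on the counter. Origin at the centre of its base. Leave it.

How it is judged:
By the outcome, as a careful person would: the job done as asked, in the order asked, and still so for the second after the job is handed in, with the robot touching nothing.
It also fails if it takes over 72 s, if anything falls off the work surface, if the arm or the gripper's body presses on something with over 40 N, if the wrist force passes 120 N, or if a joint passes its speed limit or range.

### The arm

A 7-joint arm with a two-finger parallel gripper is mounted at the origin on the work surface. World frame = base frame: x ahead of the robot, y to its left, z up, the work surface at z = 0. Lengths are in mm, angles in rad, forces in N, time in s.
With the tool pointing down it reaches from about 425 to 825 mm from the base axis. Payload 3.6 kg.
Tool frame: the origin (TCP) lies at the very end of the fingers, on their centre line; the grasp point (between the pads) lies 19 mm behind it; z points along the fingers, y is the line along which they close (so a half turn about z gives the same grasp; the last joint's range is limited). The gripper opens to 93 mm and grips with 3 to 60 N. Pads are 15 mm wide; open, the fingers measure 128 mm over their backs; the gripper's body (75 mm by 188 mm) begins 65 mm behind the grasp point.
Start: joints at [-1.23, 0.615, -0.013, 1.423, 0.008, 1.103, -0.04], TCP at [233.681, 606.51, 218.64] pointing down, gripper open.
Joint ranges: [-3.12, 3.12], [-0.3, 2.06], [-1.34, 1.32], [0.26, 2.42], [-1.36, 4.5], [0.01, 1.98], [-2.84, 2.84]. Speed limits (rad/s): [2.79, 2.79, 3.14, 3.14, 3.14, 3.14, 3.14].

### API

Orientations are given as a unit quaternion [w, x, y, z].
In Python, from plant import manip, viewer gives the robot as it stands.
- The arm moves only by the tool arm_command, never from a script. Its argument "motion" is a list that holds one entry, the list of rows, each a list of 7 numbers: the shift along the tool's x, y, z in units of 40 mm (1.0 is 40 mm), then the turn, a rotation vector about the tool's x, y, z in rad, then the opening, from 0 (shut) to 1 (fully open). In form: [[[tx, ty, tz, wx, wy, wz, hand], ...]]. A call has exactly 10 rows; each row is the pose to reach, as a shift and turn from the pose commanded when the call began, along the tool's axes at that moment; what a row does not reach only later rows make up. A row lasts 1/12 s, in which the tool goes at most 41.7 mm and 7.16 degrees, less where a joint would pass 70% of its speed; a pose out of reach is approached as far as the arm can. A call with a gripper value outside its range is refused whole. The fingers move at their own pace and stop on an object; "grip_force" is the grip in N (left out, the last holds). Time passes only in rows, so rows that repeat a pose let the fingers close, or fill a call up. It gives the time, the measured TCP pose, the force, the opening and the grip force at its end, in the units of the state.
- manip.state(): the state, without advancing time (a new reading comes with each control period).
- viewer.read_camera(name): name is "side" or "top"; returns the picture (384x512x3 uint8, red, green, blue); there is no depth.
- viewer.camera_params(name): a dict with "K" (3x3 intrinsics, pixels), "rvec" (rotation vector, rad) and "tvec" (3), from world to camera coordinates, as OpenCV has them. Camera axes: x right, y down, z forward; pixel columns grow to the right and rows downward; lengths in mm; the calibration is good to about 2 mm. A picture is of the moment at which its call begins. camera_params takes no time and is no camera call.
- manip.finish_job(): hands the job in; it is judged then, once.
The state is a dict: "time": time; "qpos": joint angles; "qd": joint speeds; "effort": joint torques, N m; "tool_pos": TCP position; "tcp_rot": TCP orientation; "contact_force": force on the tool from outside, world axes, zero at the start; "torque": the same for the moment, N m; "grip_width": finger opening in mm; "grasp_force": force on a finger pad.
Only numpy, scipy, OpenCV 4.12 (cv2) and the standard library are available. Lean on these libraries where they do the work, as an engineer would, in place of code of your own. Each camera call takes 0.05 s, during which the arm holds its last target. There are 200 camera calls.

## Working session

There is one attempt and no reset: what is moved stays moved. The work goes in short steps, Python scripts to look and compute and a tool call to move; the robot and the scene stay as the last step left them, time stands still between calls to the robot, and variables do not carry over. Pictures are saved under pics/ and viewed, at most 10 in all, crops included, and the job is handed in when it is done.

Besides the shell and the picture viewer there is one more tool, called after "Emit:" by a JSON object that holds its "method" and its "body". arm_command: Moves the arm, as the interface text tells. Its arguments: {"type":"object","properties":{"motion":{"type":"array"},"grip_force":{"type":"number"}},"required":["motion"]}

```bash
mkdir -p pics
python3 - <<'E'
from plant import manip, viewer
import cv2,numpy as np
for n in("side","top"):
    im=viewer.read_camera(n); cv2.imwrite(f"pics/{n}0.png",im[:,:,::-1]); p=viewer.camera_params(n)
    R=cv2.Rodrigues(np.array(p["rvec"],float))[0]; print(n,p["K"],(-R.T@np.array(p["tvec"]).reshape(3)).round(0),R.round(2).tolist())
s=manip.state();print(s)
E
```

```text
side [[411.01262316   0.         255.57322928]
 [  0.         411.01262316 196.15111404]
 [  0.           0.           1.        ]] [ 109. -524. 1128.] [[0.76, -0.65, 0.01], [-0.49, -0.59, -0.64], [0.42, 0.49, -0.76]]
top [[453.16533414   0.         252.6768782 ]
 [  0.         453.16533414 190.16736792]
 [  0.           0.           1.        ]] [ 386.   40. 1818.] [[0.01, -1.0, 0.01], [-0.99, -0.01, -0.13], [0.13, -0.01, -0.99]]
{'time': 0.1, 'qpos': array([-1.22948665,  0.61578595, -0.0126177 ,  1.42470129,  0.00815025,
        1.10340481, -0.04036621]), 'qd': array([ 1.10944569e-03, -1.36503873e-03,  6.85641351e-04, -4.57690105e-03,
       -9.37896355e-04,  3.90285911e-06, -1.17543023e-03]), 'effort': array([ 1.54682806e-03, -4.60044193e+01,  2.09910264e-01, -1.66247624e+01,
       -6.12071366e-02,  1.69358379e-02,  9.68119639e-05]), 'tool_pos': array([233.47316722, 605.8754842 , 217.63313349]), 'tcp_rot': array([-1.70661118e-04,  1.82809538e-01,  9.83147704e-01, -1.11120752e-03]), 'contact_force': array([ 0.65066857, -0.05342026, -1.2549083 ]), 'torque': array([ 0.01134845, -0.04101262,  0.0300308 ]), 'grasp_force': 0.0, 'grip_width': 92.8968498969237}
```

View pics/side0.png

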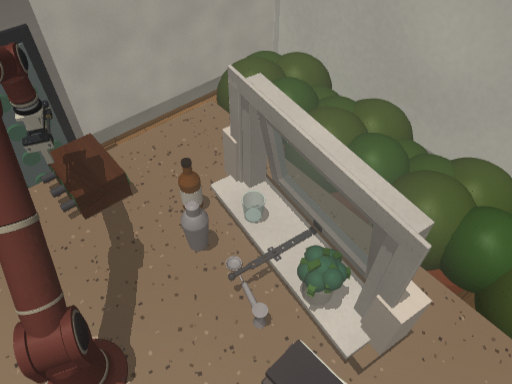

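View pics/top0.png

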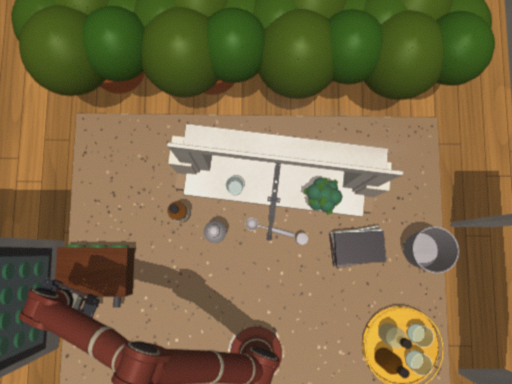

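The side view shows the stay running from (232,275) to (320,228), with the tumbler at (253,207), plant at (323,268), shaker at (196,228) and jigger near (260,318). In the top view the stay runs from (277,165) to about (269,238). I'll take close crops next.

```bash
cat > h.py <<'E'
from plant import manip, viewer
import cv2,numpy as np
def cam(n):
    p=viewer.camera_params(n);R=cv2.Rodrigues(np.array(p["rvec"],float))[0];t=np.array(p["tvec"],float).reshape(3)
    return np.array(p["K"]),R,t
def ray(n,uv):
    K,R,t=cam(n);d=R.T@np.linalg.solve(K,[uv[0],uv[1],1.]);return -R.T@t,d
def plane(n,uv,z):
    c,d=ray(n,uv);return c+d*(z-c[2])/d[2]
def two(a,b):
    A=[];B=[]
    for n,uv in(("side",a),("top",b)):
        c,d=ray(n,uv);d=d/np.linalg.norm(d);M=np.eye(3)-np.outer(d,d);A.append(M);B.append(M@c)
    return np.linalg.lstsq(np.vstack(A),np.hstack(B),rcond=None)[0]
def proj(n,P):
    K,R,t=cam(n);q=K@(R@np.array(P,float)+t);return q[:2]/q[2]
E
python3 - <<'E'
from h import *
a=cv2.imread("pics/side0.png")[205:345,190:350];b=cv2.imread("pics/top0.png")[150:260,190:320]
a=cv2.resize(a,(640,560),interpolation=cv2.INTER_CUBIC);b=cv2.resize(b,(780,660)[:2],interpolation=cv2.INTER_CUBIC)[:600]
cv2.imwrite("pics/a1.png",a);cv2.imwrite("pics/b1.png",b)
E
```

```text
(no output)
```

View pics/a1.png

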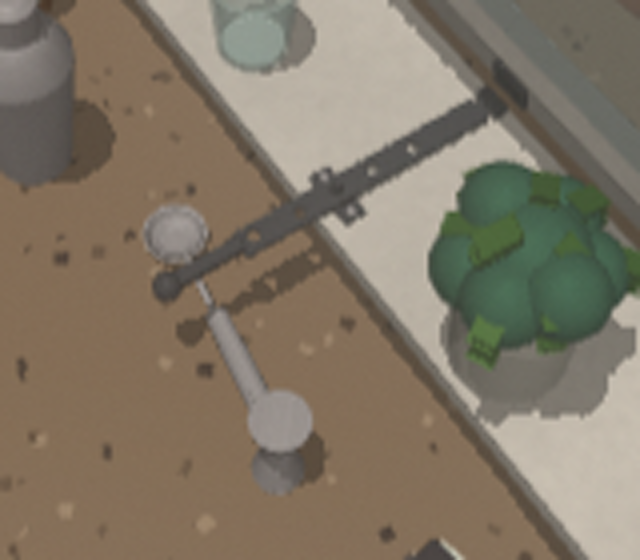

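View pics/b1.png

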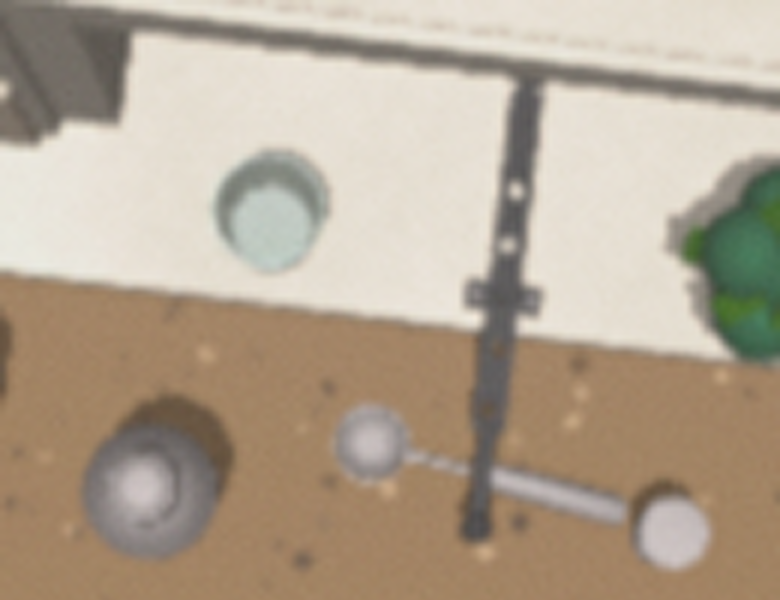

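The crops show the stay's ball at a1 (167,287) and b1 (476,527). The plate ends are at a1 (322,178)/(349,211) and b1 (473,295)/(533,300), and the holes and the jigger, shaker and spoon are all visible. Now for world positions.

Run:
```python
from h import *
S=lambda x,y:(190+x/4-.4,205+y/4-.4)
T=lambda x,y:(190+x/6-.4,150+y/6-.4)
for n,a,b in[("ball",S(167,287),T(476,526)),("plateL",S(322,178),T(473,296)),("plateR",S(349,211),T(534,300)),
 ("hole4",S(371,171),T(507,243)),("hole5",S(411,149),T(516,189)),("hole1",S(253,236),T(487,408)),("jigtop",S(281,422),T(674,532)),("shakertop",S(15,5),T(148,487)),("neckfront",S(240,246),T(486,430)),("pivot",S(490,100),T(529,82))]:
    print(n,two(a,b).round(0))
print("plate z78",plane("top",T(473,296),78).round(0),plane("top",T(534,300),78).round(0), plane("side",S(322,178),78).round(0),plane("side",S(349,211),78).round(0))
print("ball z86",plane("top",T(476,526),86).round(0),plane("side",S(167,287),86).round(0))
print("sill edge",[plane("top",T(*q),75).round(0) for q in((0,270),(300,303),(730,358))])
print("h1..4 z86",[plane("top",T(*q),86).round(0) for q in((487,408),(497,348),(507,243),(516,189))],[plane("side",S(*q),86).round(0) for q in((253,236),(292,212),(371,171),(411,149))])
print("jig top80",plane("top",T(674,532),80).round(0));print("shaker z206",plane("top",T(148,487),206).round(0))
print("tumbler base z75",plane("side",S(252,45),78).round(0),plane("top",T(270,230),78).round(0))
print("pot",plane("side",S(515,375),75).round(0),plane("top",(324,196),200).round(0))
print("shaker outline z150",[plane("top",T(*q),z).round(0) for q,z in(((85,490),130),((215,490),130))])
```

```text
ball [440. -46.  89.]
plateL [588. -44.  81.]
plateR [583. -82.  87.]
hole4 [621. -65.  83.]
hole5 [656. -71.  86.]
hole1 [514. -52.  87.]
jigtop [ 437. -172.   82.]
shakertop [459. 153. 202.]
neckfront [501. -52.  87.]
pivot [726. -80.  96.]
plate z78 [587. -44.  78.] [585. -83.  78.] [590. -43.  78.] [586. -77.  78.]
ball z86 [440. -46.  86.] [440. -45.  86.]
sill edge [array([602., 261.,  75.]), array([582.,  68.,  75.]), array([ 549., -210.,   75.])]
h1..4 z86 [array([515., -53.,  86.]), array([553., -59.,  86.]), array([621., -65.,  86.]), array([656., -71.,  86.])] [array([514., -52.,  86.]), array([549., -55.,  86.]), array([618., -65.,  86.]), array([655., -70.,  86.])]
jig top80 [ 437. -173.   80.]
shaker z206 [457. 154. 206.]
tumbler base z75 [630.  88.  78.] [629.  87.  78.]
pot [ 587. -248.   75.] [ 586. -238.  200.]
shaker outline z150 [array([458., 198., 130.]), array([459., 118., 130.])]
```

Emit:
{"method": "arm_command", "body": {"motion": [[[0,0,-1,0,0,0,1],[0,0,-2,0,0,0,1],[0,0,-3,0,0,0,1],[-0.85,-0.5,-3,0,0,-0.05,1],[-1.7,-1,-3,0,0,-0.1,1],[-2.55,-1.5,-3,0,0,-0.15,1],[-3.4,-2,-3,0,0,-0.2,1],[-4.25,-2.5,-3,0,0,-0.256,1],[-5.1,-3,-3,0,0,-0.256,1],[-5.95,-3.5,-3,0,0,-0.256,1]]], "grip_force": 15}}

```text
time: 0.93
tool_pos: [406.1, 388.3, 338.3]
tcp_rot: [-0.0, 0.056, 0.998, -0.0]
contact_force: [1.1, 0.3, -0.5]
grip_width: 93.2
grasp_force: 0.0
```

```bash
cat >> h.py <<'E'
from scipy.spatial.transform import Rotation as Ro
def to(P,ang=-0.112,pitch=0.):
    s=manip.state();q=s["tcp_rot"];R=Ro.from_quat([q[1],q[2],q[3],q[0]]).as_matrix()
    c,n=np.cos(ang),np.sin(ang);T=np.array([[-c,-n,0],[-n,c,0],[0,0,-1.]]).T
    T=np.column_stack([[-c,-n,0],[-n,c,0],[0,0,-1]])@Ro.from_rotvec([0,pitch,0]).as_matrix()
    print("pos",s["tool_pos"].round(1),"F",s["contact_force"].round(1),"M",s["torque"].round(2),"w",round(s["grip_width"],1),round(s["grasp_force"],1),"t",round(s["time"],2))
    print("Tool axes\n",R.round(3));print("units",(R.T@(np.array(P)-s["tool_pos"])/40).round(3),"rot",Ro.from_matrix(R.T@T).as_rotvec().round(3))
E
python3 -c "
from h import *
to((473,-48,180))"
```

```text
pos [406.1 388.3 338.3] F [ 1.1  0.3 -0.5] M [ 0.05 -0.04 -0.01] w 93.2 0.0 t 0.93
Tool axes
 [[-0.994  0.111 -0.001]
 [ 0.111  0.994 -0.001]
 [ 0.001 -0.001 -1.   ]]
units [ -2.879 -10.651   3.963] rot [-0.001 -0.001  0.   ]
```

Emit:
{"method": "arm_command", "body": {"motion": [[[-0.25,-1,0,0,0,0,1],[-0.5,-2,0,0,0,0,1],[-0.75,-3,0,0,0,0,1],[-1,-4,0,0,0,0,0.6],[-1.3,-5,0,0,0,0,0.6],[-1.6,-5.95,0,0,0,0,0.6],[-1.9,-6.9,0,0,0,0,0.6],[-2.2,-7.85,0,0,0,0,0.6],[-2.5,-8.8,0,0,0,0,0.6],[-2.8,-9.7,0,0,0,0,0.6]]]}}

```text
time: 1.77
tool_pos: [473.0, -10.1, 338.5]
tcp_rot: [-0.0, 0.056, 0.998, -0.0]
contact_force: [0.2, 1.0, -0.0]
grip_width: 56.4
grasp_force: 0.0
```

Emit:
{"method": "arm_command", "body": {"motion": [[[-0.08,-0.5,0.3,0,0,0,0.6],[-0.08,-0.95,0.9,0,0,0,0.6],[-0.08,-0.95,1.8,0,0,0,0.6],[-0.08,-0.95,2.7,0,0,0,0.6],[-0.08,-0.95,3.6,0,0,0,0.6],[-0.08,-0.95,4.2,0,0,0,0.6],[-0.08,-0.95,4.5,0,0,0,0.6],[-0.08,-0.95,4.5,0,0,0,0.6],[-0.08,-0.95,4.5,0,0,0,0.6],[-0.08,-0.95,4.5,0,0,0,0.6]]]}}

```text
time: 2.6
tool_pos: [473.2, -46.0, 159.5]
tcp_rot: [0.001, 0.056, 0.998, -0.0]
contact_force: [0.4, 0.5, 0.3]
grip_width: 56.0
grasp_force: 0.0
```

```bash
python3 -c "
from h import *
to((473,-48,67))
b=viewer.read_camera('top')[150:260,190:320,::-1];a=viewer.read_camera('side')[205:345,190:350,::-1]
a=cv2.resize(a,(400,350),interpolation=3);b=cv2.resize(b,(400,338),interpolation=3)
o=np.zeros((350,800,3),np.uint8);o[:,:400]=a;o[:338,400:]=b;cv2.imwrite('pics/c2.png',o)
"
```

```text
pos [473.2 -46.  159.5] F [0.4 0.5 0.3] M [ 0.04 -0.03 -0.01] w 56.0 0.0 t 2.6
Tool axes
 [[-0.994  0.112  0.002]
 [ 0.112  0.994 -0.   ]
 [-0.002  0.    -1.   ]]
units [ 0.003 -0.05   2.313] rot [0.    0.002 0.   ]
```

View pics/c2.png

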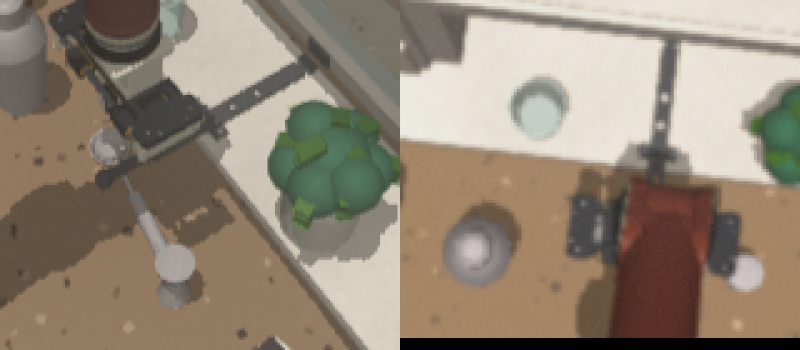

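The gripper sits centred over the neck: the ball pokes out at c2 (103,180), the jigger and shaker are clear. Descending, then closing.

Emit:
{"method": "arm_command", "body": {"motion": [[[0,-0.05,0.7,0,0,0,0.6],[0,-0.05,1.4,0,0,0,0.6],[0,-0.05,1.9,0,0,0,0.6],[0,-0.05,2.2,0,0,0,0.6],[0,-0.05,2.3,0,0,0,0.6],[0,-0.05,2.3,0,0,0,0.6],[0,-0.05,2.3,0,0,0,0.4],[0,-0.05,2.3,0,0,0,0.3],[0,-0.05,2.3,0,0,0,0.25],[0,-0.05,2.3,0,0,0,0.22]]]}}

```text
time: 3.53
tool_pos: [472.8, -47.9, 67.5]
tcp_rot: [0.001, 0.056, 0.998, -0.0]
contact_force: [0.9, -0.3, 0.0]
grip_width: 33.6
grasp_force: 0.0
```

Emit:
{"method": "arm_command", "body": {"motion": [[[0,0,0,0,0,0,0.2],[0,0,0,0,0,0,0.17],[0,0,0,0,0,0,0.14],[0,0,0,0,0,0,0.1],[0,0,0,0,0,0,0.05],[0,0,0,0,0,0,0],[0,0,0,0,0,0,0],[0,0,0,0,0,0,0],[0,0,0,0,0,0,0],[0,0,0,0,0,0,0]]], "grip_force": 20}}

```text
time: 4.37
tool_pos: [472.1, -48.0, 66.7]
tcp_rot: [-0.0, 0.056, 0.998, -0.0]
contact_force: [-0.6, -0.3, 1.6]
grip_width: 11.7
grasp_force: 20.0
```

```bash
python3 -c "
from h import *
to((473,-48,67))"
```

```text
pos [472.1 -48.   66.7] F [-0.6 -0.3  1.6] M [-0.12  0.24 -0.08] w 11.7 20.0 t 4.37
Tool axes
 [[-0.994  0.112 -0.   ]
 [ 0.112  0.994 -0.   ]
 [ 0.    -0.    -1.   ]]
units [-0.023  0.003 -0.007] rot [-0. -0.  0.]
```

Emit:
{"method": "arm_command", "body": {"motion": [[[0,0,-0.07,0,0.01,0,0],[0,0,-0.15,0,0.023,0,0],[0,0,-0.23,0,0.035,0,0],[0,0,-0.31,0,0.047,0,0],[0,0,-0.39,0,0.059,0,0],[0,0,-0.47,0,0.071,0,0],[0,0,-0.55,0,0.084,0,0],[0,0,-0.63,0,0.096,0,0],[0,0,-0.71,0,0.108,0,0],[0,0,-0.79,0,0.12,0,0]]]}}

```text
time: 5.2
tool_pos: [471.6, -47.7, 98.3]
tcp_rot: [-0.061, 0.056, 0.997, 0.003]
contact_force: [-1.4, -0.0, -0.5]
grip_width: 11.6
grasp_force: 20.0
```

```bash
python3 -c "
from h import *
to((473,-48,67))
b=viewer.read_camera('top')[150:260,190:320,::-1];a=viewer.read_camera('side')[205:345,190:350,::-1]
a=cv2.resize(a,(400,350),interpolation=3);b=cv2.resize(b,(400,338),interpolation=3)
o=np.zeros((350,800,3),np.uint8);o[:,:400]=a;o[:338,400:]=b;cv2.imwrite('pics/c3.png',o)
"
```

```text
pos [471.6 -47.7  98.3] F [-1.4 -0.  -0.5] M [-0.07 -0.02 -0.03] w 11.6 20.0 t 5.2
Tool axes
 [[-0.986  0.111 -0.121]
 [ 0.111  0.994  0.014]
 [ 0.122  0.    -0.993]]
units [-0.131 -0.004  0.772] rot [-0.    -0.122  0.   ]
```

View pics/c3.png

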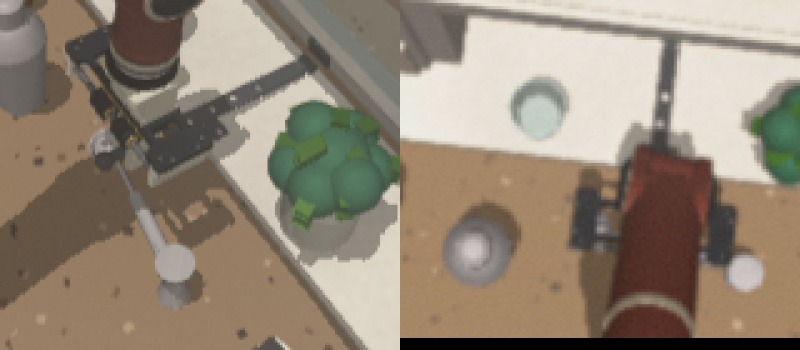

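The stay is up, with its middle hole clear of the pin and no vertical load. I'm pushing out most of the way along the window's x.

Emit:
{"method": "arm_command", "body": {"motion": [[[-0.08,0,-0.01,0,-0.002,0,0],[-0.2,0,-0.025,0,-0.004,0,0],[-0.36,0,-0.044,0,-0.008,0,0],[-0.54,0,-0.066,0,-0.012,0,0],[-0.74,0,-0.09,0,-0.016,0,0],[-0.94,0,-0.115,0,-0.02,0,0],[-1.14,0,-0.14,0,-0.024,0,0],[-1.34,0,-0.164,0,-0.028,0,0],[-1.52,0,-0.186,0,-0.032,0,0],[-1.64,0,-0.2,0,-0.035,0,0]]]}}

```text
time: 6.13
tool_pos: [538.5, -55.3, 98.2]
tcp_rot: [-0.043, 0.056, 0.998, 0.002]
contact_force: [-4.0, -0.0, -1.1]
grip_width: 11.9
grasp_force: 20.0
```

Run:
```python
from h import *
to((544,-56,96),pitch=0.085)
b=viewer.read_camera('top');a=viewer.read_camera('side')
cv2.imwrite('pics/t4.png',b[:,:,::-1]);cv2.imwrite('pics/s4.png',a[:,:,::-1])
# refined crops: old top/side around pin+hole1, new views
o=np.zeros((600,800,3),np.uint8)
def put(im,u,v,w,h,x,y): o[y:y+300,x:x+400]=cv2.resize(im[v:v+h,u:u+w],(400,300),interpolation=3)
s0=cv2.imread('pics/side0.png');t0=cv2.imread('pics/top0.png')
put(s0,245,235,40,30,0,0);put(t0,255,190,40,30,400,0)
put(a[:,:,::-1],220,205,120,90,0,300);put(b[:,:,::-1],235,150,80,60,400,300)
cv2.imwrite('pics/c4.png',o)
```

```text
pos [538.5 -55.3  98.2] F [-4.  -0.  -1.1] M [ 0.08  0.82 -0.16] w 11.9 20.0 t 6.13
Tool axes
 [[-0.99   0.111 -0.085]
 [ 0.111  0.994  0.009]
 [ 0.085 -0.    -0.996]]
units [-0.143 -0.001  0.042] rot [-0. -0.  0.]
```

View pics/c4.png

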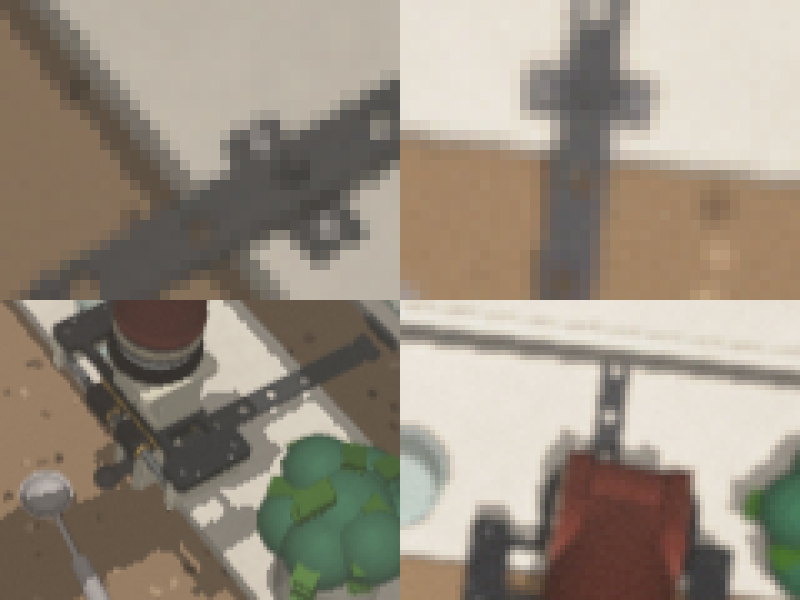

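Run:
```python
from h import *
S=lambda x,y:(245+x/10-.45,235+y/10-.45)
T=lambda x,y:(255+(x-400)/10-.45,190+y/10-.45)
w=np.array([[.9937,-.112],[.112,.9937]])
for n,f,pl,h1,h2,tip in(("top",T,(590,93),(562,281),(580,181),None),("side",S,(295,183),(90,281),(198,225),(293,170))):
    p=plane(n,f(*pl),78)[:2];a=plane(n,f(*h1),86)[:2];b=plane(n,f(*h2),86)[:2]
    print(n,"pin",p.round(1),"h1",a.round(1),"h2",b.round(1),"h1->pin in window axes",(w@(p-a)).round(1), "h2->pin",(w@(p-b)).round(1))
    if tip: print("tip",plane(n,f(*tip),95).round(1))
    print("neck->h1",(w@(a-[472.1,-48])).round(1))
```

```text
top pin [588.  -63.7] h1 [514.5 -52.7] h2 [553.  -59.5] h1->pin in window axes [74.2 -2.7] h2->pin [35.2 -0.3]
neck->h1 [42.7  0.1]
side pin [589.8 -60.4] h1 [517.7 -50.6] h2 [554.4 -56.4] h1->pin in window axes [72.7 -1.7] h2->pin [35.6  0. ]
tip [584.6 -64.2  95. ]
neck->h1 [45.6  2.5]
```

```bash
cat >> h.py <<'E'
# neck target: along/side = displacement in window axes from the first grasp, z of neck; pitch follows the pivot
def neck(al,si,z):
    th=(z-94.5)/263;ang=-.112-si/263
    p=np.array([472.1,-48])+al*np.array([.9937,-.112])+si*np.array([.112,.9937])
    to((p[0]-19*np.sin(th)*.994,p[1]+19*np.sin(th)*.112,z-19*np.cos(th)),ang,th)
E
python3 -c "
from h import *
neck(73,-2,104)"
```

```text
pos [538.8 -55.4  98.3] F [-4.1  0.2 -1.4] M [ 0.05  0.79 -0.09] w 11.8 20.0 t 6.23
Tool axes
 [[-0.99   0.111 -0.083]
 [ 0.111  0.994  0.009]
 [ 0.084 -0.    -0.996]]
units [-0.157 -0.053  0.319] rot [ 0.    -0.048 -0.007]
```

Emit:
{"method": "arm_command", "body": {"motion": [[[-0.03,-0.01,0,0,0,0,0],[-0.07,-0.02,0,0,-0.005,-0.002,0],[-0.11,-0.035,0.03,0,-0.01,-0.004,0],[-0.14,-0.05,0.08,0,-0.015,-0.006,0],[-0.157,-0.053,0.13,0,-0.02,-0.007,0],[-0.157,-0.053,0.18,0,-0.028,-0.007,0],[-0.157,-0.053,0.23,0,-0.036,-0.007,0],[-0.157,-0.053,0.28,0,-0.042,-0.007,0],[-0.157,-0.053,0.32,0,-0.048,-0.007,0],[-0.157,-0.053,0.32,0,-0.048,-0.007,0]]]}}

```text
time: 7.07
tool_pos: [542.1, -57.8, 84.7]
tcp_rot: [-0.019, 0.052, 0.998, 0.001]
contact_force: [-5.3, 0.2, -1.1]
grip_width: 12.0
grasp_force: 20.0
```

```bash
python3 -c "
from h import *
neck(73,-2,100)"
```

```text
pos [542.1 -57.8  84.7] F [-5.3  0.2 -1.1] M [ 0.04  1.   -0.07] w 12.0 20.0 t 7.07
Tool axes
 [[-0.994  0.105 -0.038]
 [ 0.104  0.995  0.004]
 [ 0.038  0.    -0.999]]
units [-0.052 -0.002  0.091] rot [ 0.    -0.017 -0.   ]
```

Emit:
{"method": "arm_command", "body": {"motion": [[[-0.02,0,0,0,0,0,0],[-0.045,0,0,0,0,0,0],[-0.045,0,0.01,0,-0.002,0,0],[-0.045,0,0.03,0,-0.005,0,0],[-0.045,0,0.05,0,-0.008,0,0],[-0.045,0,0.065,0,-0.011,0,0],[-0.045,0,0.08,0,-0.014,0,0],[-0.045,0,0.095,0,-0.017,0,0],[-0.045,0,0.095,0,-0.017,0,0],[-0.045,0,0.095,0,-0.017,0,0]]]}}

```text
time: 7.9
tool_pos: [544.1, -58.1, 81.1]
tcp_rot: [-0.01, 0.052, 0.999, 0.001]
contact_force: [-4.2, 0.1, -1.4]
grip_width: 11.8
grasp_force: 20.0
```

```bash
python3 -c "
from h import *
neck(73,-2,98)"
```

```text
pos [544.1 -58.1  81.1] F [-4.2  0.1 -1.4] M [ 0.03  0.95 -0.1 ] w 11.8 20.0 t 7.9
Tool axes
 [[-0.994  0.105 -0.02 ]
 [ 0.105  0.995  0.003]
 [ 0.021  0.    -1.   ]]
units [-0.002 -0.002  0.052] rot [ 0.    -0.007 -0.   ]
```

Emit:
{"method": "arm_command", "body": {"motion": [[[0,0,0.01,0,-0.001,0,0],[0,0,0.02,0,-0.002,0,0],[0,0,0.03,0,-0.004,0,0],[0,0,0.04,0,-0.006,0,0],[0,0,0.05,0,-0.008,0,0],[0,0,0.06,0,-0.01,0,0],[0,0,0.06,0,-0.01,0,0],[0,0,0.06,0,-0.01,0,0],[0,0,0.06,0,-0.01,0,0],[0,0,0.06,0,-0.01,0,0]]]}}

```text
time: 8.73
tool_pos: [544.5, -58.2, 78.8]
tcp_rot: [-0.005, 0.052, 0.999, 0.0]
contact_force: [-3.6, -0.7, -0.6]
grip_width: 11.9
grasp_force: 20.0
```

```bash
python3 -c "
from h import *
neck(73,-2,96)"
```

```text
pos [544.5 -58.2  78.8] F [-3.6 -0.7 -0.6] M [-0.08  0.88 -0.06] w 11.9 20.0 t 8.73
Tool axes
 [[-0.994  0.105 -0.01 ]
 [ 0.105  0.995  0.001]
 [ 0.01   0.    -1.   ]]
units [0.004 0.    0.045] rot [ 0.    -0.004 -0.   ]
```

Emit:
{"method": "arm_command", "body": {"motion": [[[0,0,0.01,0,-0.001,0,0],[0,0,0.02,0,-0.002,0,0],[0,0,0.03,0,-0.004,0,0],[0,0,0.04,0,-0.005,0,0],[0,0,0.045,0,-0.007,0,0],[0,0,0.05,0,-0.008,0,0],[0,0,0.05,0,-0.008,0,0],[0,0,0.05,0,-0.008,0,0],[0,0,0.05,0,-0.008,0,0],[0,0,0.05,0,-0.008,0,0]]]}}

```text
time: 9.57
tool_pos: [544.6, -58.3, 76.9]
tcp_rot: [-0.001, 0.052, 0.999, 0.0]
contact_force: [-3.6, -0.2, 0.5]
grip_width: 11.9
grasp_force: 20.0
```

```bash
python3 -c "
from h import *
neck(73,-2,94)"
```

```text
pos [544.6 -58.3  76.9] F [-3.6 -0.2  0.5] M [-0.21  0.65 -0.08] w 11.9 20.0 t 9.57
Tool axes
 [[-0.995  0.105 -0.001]
 [ 0.105  0.995  0.   ]
 [ 0.001  0.    -1.   ]]
units [0.005 0.002 0.047] rot [ 0.    -0.003 -0.001]
```

Emit:
{"method": "arm_command", "body": {"motion": [[[0,0,0.01,0,-0.001,0,0],[0,0,0.02,0,-0.002,0,0],[0,0,0.03,0,-0.004,0,0],[0,0,0.04,0,-0.005,0,0],[0,0,0.045,0,-0.007,0,0],[0,0,0.05,0,-0.008,0,0],[0,0,0.05,0,-0.008,0,0],[0,0,0.05,0,-0.008,0,0],[0,0,0.05,0,-0.008,0,0],[0,0,0.05,0,-0.008,0,0]]]}}

```text
time: 10.4
tool_pos: [544.7, -58.3, 74.9]
tcp_rot: [0.003, 0.052, 0.999, -0.0]
contact_force: [-2.4, -2.0, -0.6]
grip_width: 11.6
grasp_force: 20.0
```

```bash
python3 -c "
from h import *
neck(73,-2,94)"
```

```text
pos [544.7 -58.3  74.9] F [-2.4 -2.  -0.6] M [-0.36  0.4  -0.08] w 11.6 20.0 t 10.4
Tool axes
 [[-0.994  0.105  0.007]
 [ 0.105  0.995 -0.001]
 [-0.007  0.    -1.   ]]
units [ 0.007  0.003 -0.002] rot [ 0.     0.005 -0.   ]
```

Forces now look like the hole wall bearing on the pin, with a slight sideways push to the right, and it's already below tip height. I'll ease right and keep lowering.

Emit:
{"method": "arm_command", "body": {"motion": [[[0,-0.01,0,0,0,0,0],[-0.005,-0.02,0,0,0,0,0],[-0.005,-0.02,0.015,0,-0.002,0,0],[-0.005,-0.02,0.03,0,-0.004,0,0],[-0.005,-0.02,0.045,0,-0.006,0,0],[-0.005,-0.02,0.06,0,-0.009,0,0],[-0.005,-0.02,0.075,0,-0.011,0,0],[-0.005,-0.02,0.075,0,-0.011,0,0],[-0.005,-0.02,0.075,0,-0.011,0,0],[-0.005,-0.02,0.075,0,-0.011,0,0]]]}}

```text
time: 11.23
tool_pos: [544.6, -58.8, 71.7]
tcp_rot: [0.009, 0.052, 0.999, -0.0]
contact_force: [-0.9, -0.9, -0.8]
grip_width: 12.1
grasp_force: 20.0
```

```bash
python3 -c "
from h import *
neck(73,-2,88)"
```

```text
pos [544.6 -58.8  71.7] F [-0.9 -0.9 -0.8] M [-0.16  0.3  -0.08] w 12.1 20.0 t 11.23
Tool axes
 [[-0.994  0.105  0.017]
 [ 0.104  0.995 -0.001]
 [-0.017  0.    -1.   ]]
units [-0.005  0.016  0.068] rot [ 0.    -0.008 -0.   ]
```

Emit:
{"method": "arm_command", "body": {"motion": [[[0,-0.005,0,0,0,0,0],[0,-0.01,0.01,0,-0.001,0,0],[0,-0.01,0.025,0,-0.003,0,0],[0,-0.01,0.04,0,-0.005,0,0],[0,-0.01,0.055,0,-0.007,0,0],[0,-0.01,0.07,0,-0.01,0,0],[0,-0.01,0.085,0,-0.013,0,0],[0,-0.01,0.1,0,-0.015,0,0],[0,-0.01,0.1,0,-0.015,0,0],[0,-0.01,0.1,0,-0.015,0,0]]]}}

```text
time: 12.07
tool_pos: [544.7, -59.3, 67.8]
tcp_rot: [0.016, 0.052, 0.998, -0.001]
contact_force: [-0.2, -0.6, -0.5]
grip_width: 11.6
grasp_force: 20.0
```

```bash
python3 -c "
from h import *
neck(73,-2,84)"
```

```text
pos [544.7 -59.3  67.8] F [-0.2 -0.6 -0.5] M [-0.01  0.21 -0.05] w 11.6 20.0 t 12.07
Tool axes
 [[-0.994  0.105  0.032]
 [ 0.104  0.995 -0.003]
 [-0.032  0.    -0.999]]
units [-0.007  0.028  0.069] rot [ 0.    -0.008 -0.   ]
```

Emit:
{"method": "arm_command", "body": {"motion": [[[0,0,0.01,0,-0.001,0,0],[0,0,0.02,0,-0.002,0,0],[0,0,0.03,0,-0.004,0,0],[0,0,0.04,0,-0.005,0,0],[0,0,0.05,0,-0.006,0,0],[0,0,0.06,0,-0.008,0,0],[0,0,0.07,0,-0.008,0,0],[0,0,0.07,0,-0.008,0,0],[0,0,0.07,0,-0.008,0,0],[0,0,0.07,0,-0.008,0,0]]]}}

```text
time: 12.9
tool_pos: [544.8, -59.4, 65.0]
tcp_rot: [0.02, 0.052, 0.998, -0.001]
contact_force: [0.3, -0.6, -0.6]
grip_width: 11.9
grasp_force: 20.0
```

```bash
python3 -c "
from h import *
neck(73,-2,83)"
```

```text
pos [544.8 -59.4  65. ] F [ 0.3 -0.6 -0.6] M [-0.11  0.03 -0.01] w 11.9 20.0 t 12.9
Tool axes
 [[-0.994  0.105  0.04 ]
 [ 0.105  0.995 -0.004]
 [-0.04   0.    -0.999]]
units [-0.007  0.029  0.025] rot [ 0.    -0.003 -0.   ]
```

Right around seating height. Another millimetre, to feel for the shoulder.

Emit:
{"method": "arm_command", "body": {"motion": [[[0,0,0.005,0,0,0,0],[0,0,0.01,0,0,0,0],[0,0,0.015,0,-0.001,0,0],[0,0,0.02,0,-0.002,0,0],[0,0,0.025,0,-0.003,0,0],[0,0,0.03,0,-0.003,0,0],[0,0,0.035,0,-0.003,0,0],[0,0,0.035,0,-0.003,0,0],[0,0,0.035,0,-0.003,0,0],[0,0,0.035,0,-0.003,0,0]]]}}

```text
time: 13.73
tool_pos: [544.9, -59.4, 64.6]
tcp_rot: [0.022, 0.052, 0.998, -0.001]
contact_force: [-1.7, 0.4, 8.4]
grip_width: 11.7
grasp_force: 20.0
```

```bash
python3 -c "
from h import *
neck(73,-2,83)"
```

```text
pos [544.9 -59.4  64.6] F [-1.7  0.4  8.4] M [-0.03  0.5  -0.03] w 11.7 20.0 t 13.73
Tool axes
 [[-0.994  0.105  0.044]
 [ 0.105  0.995 -0.004]
 [-0.044  0.001 -0.999]]
units [-0.005  0.028  0.016] rot [ 0.001  0.    -0.   ]
```

Shoulder felt (Fz up to 8 N at the expected height). I'll relieve the load and open gently.

Emit:
{"method": "arm_command", "body": {"motion": [[[0,0,-0.01,0,0,0,0],[0,0,-0.02,0,0,0,0],[0,0,-0.02,0,0,0,0],[0,0,-0.02,0,0,0,0.14],[0,0,-0.02,0,0,0,0.18],[0,0,-0.02,0,0,0,0.25],[0,0,-0.02,0,0,0,0.35],[0,0,-0.02,0,0,0,0.45],[0,0,-0.02,0,0,0,0.5],[0,0,-0.02,0,0,0,0.5]]], "grip_force": 5}}

```text
time: 14.57
tool_pos: [544.6, -59.3, 64.3]
tcp_rot: [0.021, 0.052, 0.998, -0.001]
contact_force: [0.0, -0.2, -0.2]
grip_width: 44.0
grasp_force: 0.0
```

```bash
python3 -c "
from h import *
neck(73,-2,200)"
```

```text
pos [544.6 -59.3  64.3] F [ 0.  -0.2 -0.2] M [ 0.01  0.06 -0.05] w 44.0 0.0 t 14.57
Tool axes
 [[-0.994  0.105  0.043]
 [ 0.105  0.995 -0.004]
 [-0.043  0.    -0.999]]
units [ 0.066  0.031 -2.961] rot [ 0.     0.444 -0.   ]
```

Emit:
{"method": "arm_command", "body": {"motion": [[[0,0,-0.3,0,0,0,0.5],[0,0,-0.8,0,0,0,0.5],[0,0,-1.6,0,0,0,0.5],[0.2,0,-2.5,0,0,0,0.5],[0.5,0,-3.4,0,0,0,0.5],[0.8,0,-4.3,0,0,0,0.5],[1.1,0.3,-5.2,0,0,0,0.5],[1.4,1,-5.8,0,0,0,0.5],[1.7,1.8,-6,0,0,0,0.5],[2,2.6,-6,0,0,0,0.5]]]}}

```text
time: 15.4
tool_pos: [466.6, 54.2, 303.9]
tcp_rot: [0.025, 0.053, 0.998, -0.0]
contact_force: [1.0, -0.3, -0.1]
grip_width: 46.4
grasp_force: 0.0
```

Emit:
{"method": "arm_command", "body": {"motion": [[[0.1,0.9,0,0,0,0,0.5],[0.2,1.8,0,0,0,0,0.5],[0.2,2.7,0,0,0,0,0.5],[0.2,3.6,0,0,0,0,0.5],[0.2,4.5,0,0,0,0,0.5],[0.2,5.4,0,0,0,0,0.5],[0.2,6,0,0,0,0,0.5],[0.2,6,0,0,0,0,0.5],[0.2,6,0,0,0,0,0.5],[0.2,6,0,0,0,0,0.5]]]}}

```text
time: 16.23
tool_pos: [483.0, 291.7, 300.3]
tcp_rot: [0.021, 0.053, 0.998, -0.002]
contact_force: [0.4, -0.2, -0.5]
grip_width: 46.7
grasp_force: 0.0
```

```bash
python3 -c "
from h import *
to((0,0,0))
b=viewer.read_camera('top')[135:265,175:325,::-1];a=viewer.read_camera('side')[195:345,180:350,::-1]
a=cv2.resize(a,(400,353),interpolation=3);b=cv2.resize(b,(400,347),interpolation=3)
o=np.zeros((353,800,3),np.uint8);o[:,:400]=a;o[:347,400:]=b;cv2.imwrite('pics/c5.png',o)
"
```

```text
pos [483.  291.7 300.3] F [ 0.4 -0.2 -0.5] M [-0.01  0.06  0.  ] w 46.7 0.0 t 16.23
Tool axes
 [[-0.993  0.106  0.042]
 [ 0.106  0.994 -0.006]
 [-0.043 -0.001 -0.999]]
units [11.546 -8.52   7.029] rot [-0.001  0.043  0.006]
```

View pics/c5.png

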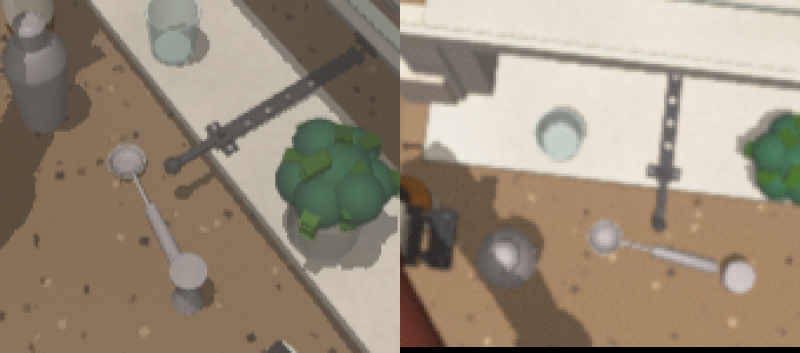

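The picture shows the last hole on the pin: the plate is at c5 (222,137)/(664,172), the other four holes lie on the window side of it, and the glassware, plant and spoon are where they were. Handing in.

```bash
python3 -c "
from plant import manip
print(manip.finish_job())"
```

```text
the job is handed in; nothing more can be done
None
```

The window now stands wide open by itself, with the stay's hole nearest the ball down on the pin's shoulder. The glassware, plant and spoon in the last pictures stand where they were, and I handed the job in at about 16 s.

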